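# Lock a filter fitting into the bayonet port and hold it home

## Robot

A 6-joint arm with a two-finger parallel gripper is mounted at the origin on the work surface. World frame = base frame: x ahead of the robot, y to its left, z up, the work surface at z = 0. Lengths are in m, angles in rad, forces in N, time in s.
With the tool pointing down it reaches from about 0.275 to 0.875 m from the base axis. Payload 12.5 kg.
Tool frame: the origin (TCP) lies midway between the tips of the shut fingers; the grasp point (between the pads) lies 19 mm behind it; z points along the fingers, y is the direction in which the jaws open and shut (so a half turn about z gives the same grasp; the last joint's range is limited). The gripper opens to 85 mm and grips with 20 to 120 N. Pads are 22 mm wide; open, the fingers measure 114 mm over their backs; the gripper's body (76 mm by 85 mm) begins 54 mm behind the grasp point. The pads swing forward as they close: fully open they stand 13 mm farther back than shut.
Start: joints at [1.115, 0.351, 1.652, -0, 1.139, -0.085], TCP at [0.199, 0.513, 0.231] pointing down, gripper open.
Joint ranges: [-2.75, 2.75], [-0.79, 2.1], [0.01, 2.65], [-1.57, 4.71], [0.07, 3.14], [-2.87, 2.87]. Speed limits (rad/s): [2.22, 2.22, 2.79, 3.14, 3.14, 3.14].

## Interface

Orientations are given as a unit quaternion [x, y, z, w].
In Python, from workcell import bot gives the robot as it stands. The module is installed in compiled form; this text tells all that it offers.
- The arm moves only by the tool step_arm, never from a script. Its argument "plan" is a list of rows, each a list of 7 numbers: the turn, a rotation vector about the world's x, y, z in degrees, then the shift along the world's x, y, z in mm, then the finger opening in mm, from 0 to 85.4. A call has 1 to 10 rows; each row shifts and turns the commanded pose from where the row before left it; what a row does not reach is not made up. A row lasts 1/10 s, in which the tool goes at most 50 mm and 8.59 degrees, less where a joint would pass 70% of its speed; a pose out of reach is approached as far as the arm can. A call with a gripper value outside its range is refused whole. The fingers move at their own pace and stop on an object; "force" is the grip in N (left out, the last holds). Time passes only in rows, so rows that do not move let the fingers close. It gives the time, the measured TCP pose, the force and the opening at its end, in the units of the state.
- bot.read_state(): the state, without advancing time (a new reading comes with each control period).
- bot.camera(name): name is "scene" or "top"; returns (picture, depth): 384x512x3 uint8, red, green, blue; 384x512 float32, m along the optical axis (not along the pixel's ray), 0 where there is no reading.
- bot.get_calibration(name): a dict with "fx", "fy", "cx", "cy" (pixels), "k1" (the pictures are not rectified: a ray, as slopes to the right and down, at radius r is drawn at 1 + k1 r^2 times it, then the intrinsics apply), "extrinsics" (4x4, takes a point from world to camera coordinates). Camera axes: x right, y up, looking along -z (the intrinsics and any distortion apply to the point x, -y, -z); pixel columns grow to the right and rows downward; lengths in m; the calibration is good to about 2 mm. A picture is of the moment at which its call begins. get_calibration takes no time and is no camera call.
- bot.job_done(): hands the job in, once; it reports no verdict.
The state is a dict: "time": time; "qpos": joint angles; "joint_velocities": joint speeds; "tau": joint torques, N m; "ee_pos": TCP position; "tool_rot": TCP orientation; "ft_force": force on the tool from outside, world axes, zero at the start; "moment": the same for the moment, N m; "gripper_width": finger opening in m.
Only numpy, scipy, OpenCV 4.12 (cv2) and the standard library are available. Lean on these libraries where they do the work, as an engineer would, in place of code of your own. Each camera call takes 0.05 s, during which the arm holds its last target.

## Task

Draw the lock pin straight up out of the port of the filtration unit, park it upright in the side notch of the unit's bracket, hanging by its collar, and let go of it. Then take the narrow grey fitting with two lugs, lower it into the port with its lugs through the two slots, push it fully home against the spring and, still pushing, turn it a quarter turn clockwise (seen from above). Finish while still gripping it and holding it pressed fully home and turned - do not let go - and leave the other things on the bench where they are.

Things in the scene. Friction and masses are not known exactly. Their poses are not given: they have to be found in the camera images.
- port (a point): Centre of the port's mouth, 59 mm above the bench, z up, on top of an octagonal aluminium socket 62 mm across. The mouth is a 35 mm bore in an 8 mm thick rim, with two slots, 13 mm wide, at its +x and -x sides reaching 24 mm from the axis. Under the rim lugs can turn clockwise by 90 to 97 degrees, to a stop; anticlockwise is blocked after some degrees.
- unit: The filtration unit, fixed, same axes as the port; origin under the port at bench level. Aluminium base plate 115 x 215 x 12 mm, socket with the port, bracket with the notch, and on the +x side a white housing 65 mm tall (plus a 16 mm knob) from 70 to 170 mm behind the port axis.
- valve (a joint): Travel of the sprung valve plate inside the port, m: 0 at rest (15 mm below the mouth), 0.010 fully home. A fitting standing on it at rest has its lugs still in the slots; it can turn only when pushed over 5 mm. Spring: 6 N at first, 12 N at home; not held down, it lifts a turned fitting 5 mm, up against the rim.
- notch (a point): Centre of the notch in the unit's bracket, at the bracket's top face 80 mm above the bench; same axes as the port, 100 mm from it towards +y. A 12 mm wide slot in a plate 8 mm thick and 40 mm wide, open above, below and to -x (20 mm to that edge); its closed end is 6 mm from this point towards +x.
- pin_center (a point): Centre (half-way up) of the lock pin, z up along it. 97 mm tall: steel shank 8 mm thick, 56 mm long; collar 20 mm across, 5 mm thick; round grey knob 16 mm across, 36 mm tall. The collar's underside is 7.5 mm above this point, the knob 12.5 to 48.5 mm above, the foot 48.5 mm below. 50 g. Parked, its collar rests on the bracket's top.
- pin: The same lock pin; origin at its foot. It starts loose and upright in the middle of the port, in a 10 mm bore, its foot 12 mm above the bench; its foot clears the port's mouth when raised 47 mm.
- fitting_center (a point): Centre (half-way up) of the fitting, which stands on the bench. Grey plastic, 74 mm tall, 60 to 130 g: round body 31 mm across and 28 mm tall, on it an upright grip bar 12 mm thick (y), 30 mm long (x), from 9 mm below to 37 mm above this point. Two lugs at the body's foot along +x and -x, in line with the bar. A half turn about z leaves it the same.
- fitting: The same fitting; origin at its foot. The lugs are 8 mm wide, reach 21.5 mm from the axis and lie 6 to 12 mm above the foot; the foot is chamfered. Fully home, the foot is 25 mm below the port's mouth, its centre 12 mm above the mouth and the round body's top 3 mm above it.
- plain_plug: Bystander: a grey plug of the same size with the same bar but no lugs. Origin at its foot.
- wide_fitting: Bystander: a like grey fitting with lugs but a wider body, 45 mm across, with a 44 mm long bar. Origin at its foot.
- tube_rack: Bystander: orange tube rack, 70 x 170 x 40 mm. Origin under its centre.
- beaker: Bystander: glass beaker, 68 mm across, 90 mm tall. Origin under its centre.
- tip_box: Bystander: yellow box, 125 x 85 x 58 mm. Origin under its centre.
- wash_bottle: Bystander: green wash bottle, 64 mm across, 190 mm tall. Origin under its centre.
- tweezers: Bystander: steel tweezers lying flat, 126 mm long. Origin under their middle.

How it is judged:
On the way, in this order (a step that is already met when the one before it is completed fails the run):
1. the pin hangs upright in the side notch by its collar and is let go (horizontal distance between pin_center and notch below 0.009 m and z of pin_center in the frame of notch between -0.013 and -0.002 m and angle between pin_center's own z axis and vertical below 0.2 rad and contact force between the fingers and pin below 0.3 N), for 0.2 s.
2. the fitting is pushed home in the port with its lugs in the slots, not yet turned (horizontal distance between fitting_center and port below 0.005 m and angle between fitting_center's own z axis and vertical below 0.12 rad and z of fitting_center in the frame of port below 0.016 m and value of joint valve above 0.007 m and angle between the x axis of fitting_center and the x axis of port, either way round below 0.35 rad), for 0.05 s.
3. the fitting is turned a quarter turn while pushed home (horizontal distance between fitting_center and port below 0.005 m and angle between fitting_center's own z axis and vertical below 0.12 rad and z of fitting_center in the frame of port below 0.016 m and value of joint valve above 0.007 m and angle between the x axis of fitting_center and the y axis of port, either way round below 0.3 rad), for 0.2 s.
At the end, for the whole second after the job is handed in: The pin hangs in the notch by its collar (within 9 mm, tilt under 0.2 rad), let go; the fitting is in the port (5 mm, 0.12 rad), within 0.3 rad of a quarter turn from the slots, pushed at least 7 of 10 mm onto the spring, and the fingers still grip it (over 2 N) (all of step 1 and all of step 3 and contact force between the fingers and fitting above 2 N); the arm keeps its last pose, push and grip.
It fails at once if another thing on the bench disturbed (moved more than 30 mm) (distance of any of plain_plug, wide_fitting, tube_rack, beaker, tip_box, wash_bottle, tweezers from where it was at the start of the episode above 0.03 m).
It also fails if it takes over 61 s, if anything falls off the work surface, if the arm or the gripper's body presses on something with over 40 N, if the wrist force passes 120 N, or if a joint passes its speed limit or range.

## Working session

There is one attempt and no reset: what is moved stays moved. The work goes in short steps, Python scripts to look and compute and a tool call to move; the robot and the scene stay as the last step left them, time stands still between calls to the robot, and variables do not carry over. Pictures are saved under pics/ and viewed, and the job is handed in when it is done.

Besides the shell and the picture viewer there is one more tool, called after "Request:" as name([rows], argument=value, ...), one row to a line, values as JSON. step_arm: Moves the arm, as the interface text tells. Its arguments: {"type":"object","properties":{"plan":{"type":"array","items":{"type":"array","items":{"type":"number"}}},"force":{"type":"number"}},"required":["plan"]}

```bash
mkdir -p pics
cat > h.py <<'E'
import numpy as np, cv2
from workcell import bot
def grab(tag):
    out={}
    for n in ("scene","top"):
        im,d=bot.camera(n); cal=bot.get_calibration(n)
        np.savez(f"{tag}_{n}.npz",im=im,d=d,**{k:np.array(v) for k,v in cal.items()})
        cv2.imwrite(f"pics/{tag}_{n}.png",cv2.resize(im[:,:,::-1],(800,600),interpolation=cv2.INTER_CUBIC))
def load(tag,n): return np.load(f"{tag}_{n}.npz")
def cloud(z):
    d=z['d'];H,W=d.shape
    u,v=np.meshgrid(np.arange(W),np.arange(H))
    K=np.array([[z['fx'],0,z['cx']],[0,z['fy'],z['cy']],[0,0,1]],float)
    p=cv2.undistortPoints(np.stack([u,v],-1).reshape(-1,1,2).astype(np.float64),K,np.array([float(z['k1']),0,0,0,0])).reshape(H,W,2)
    P=np.stack([p[...,0]*d,-p[...,1]*d,-d],-1)
    E=z['extrinsics'];R=E[:3,:3];t=E[:3,3]
    X=(P-t)@R
    X[d<=0]=np.nan
    return X
E
python3 - <<'E'
from h import *
grab("a")
s=bot.read_state();print(s)
for n in("scene","top"):
    z=load("a",n);print(n,z['extrinsics'],z['fx'],z['k1'])
E
```

```text
{'time': 0.1, 'qpos': array([ 1.11540988e+00,  3.51187495e-01,  1.65233453e+00, -3.91392845e-05,
        1.13907912e+00, -8.45797164e-02]), 'joint_velocities': array([-0.0024481 , -0.0010592 , -0.00196521, -0.00107751, -0.00077501,
        0.0007435 ]), 'tau': array([ 8.49729404e-04, -5.06831968e+01, -2.91877449e+01, -1.56623678e-04,
        2.64526141e-03, -5.07528773e-05]), 'ee_pos': array([0.1991525 , 0.51237576, 0.23081915]), 'tool_rot': array([ 1.84334918e-01,  9.82863359e-01, -4.90716902e-04, -1.17363084e-04]), 'ft_force': array([-0.29558764, -0.49886186, -0.30358225]), 'moment': array([-0.02707629, -0.02414326, -0.00792513]), 'gripper_width': 0.08547999439043714}
scene [[-0.52187207  0.85281641 -0.01880757  0.31705725]
 [-0.5354268  -0.31032572  0.78550372  0.23752286]
 [ 0.66405398  0.42000253  0.61857108 -1.43849854]
 [ 0.          0.          0.          1.        ]] 363.65292807548855 -0.11669737275777473
top [[-0.01683022 -0.99935985 -0.03156959 -0.00614726]
 [ 0.98603911 -0.02182067  0.16507797 -0.59570395]
 [-0.16566116 -0.02835055  0.98577514 -0.98184421]
 [ 0.          0.          0.          1.        ]] 395.5566286704546 -0.02841630393491851
```

View pics/a_scene.png

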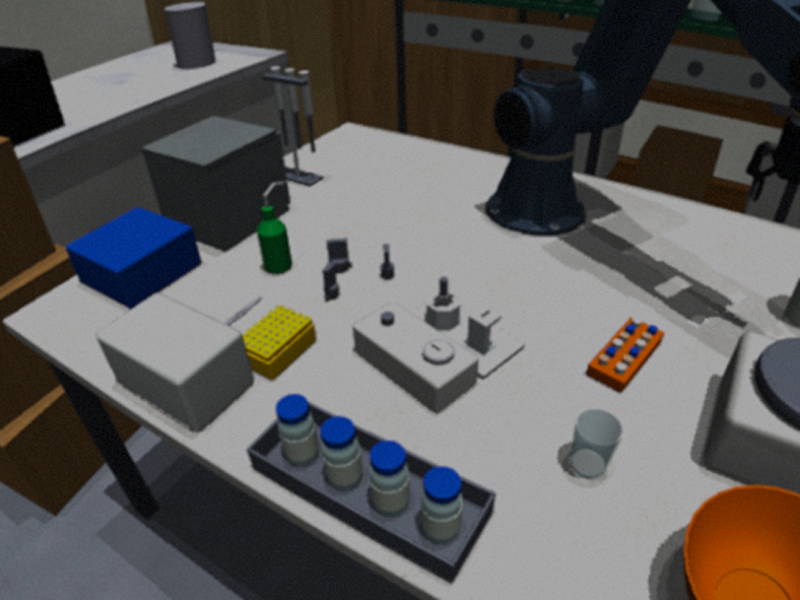

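View pics/a_top.png

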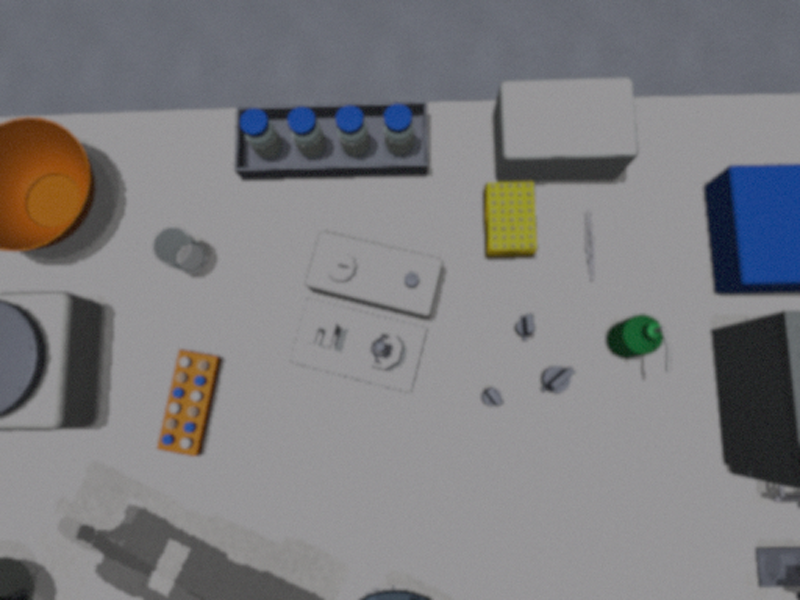

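Run:
```python
from h import *
z=load("a","top");im=z['im'];X=cloud(z)
a=im[190:270,295:375];b=im[180:255,180:280]
A=cv2.resize(a[:,:,::-1],(600,600),interpolation=cv2.INTER_CUBIC);cv2.imwrite("pics/c1.png",A)
cv2.imwrite("pics/c2.png",cv2.resize(b[:,:,::-1],(800,600),interpolation=cv2.INTER_CUBIC))
z2=load("a","scene")
cv2.imwrite("pics/c3.png",cv2.resize(z2['im'][140:260,190:350][:,:,::-1],(800,600),interpolation=cv2.INTER_CUBIC))
np.set_printoptions(precision=4,suppress=True)
for (u,v) in [(525,327),(491,397),(556,379),(385,348),(340,335),(410,280),(340,265)]:
    print(u,v,X[int(v*.64),int(u*.64)])
```

```text
525 327 [ 0.5426 -0.2223  0.0621]
491 397 [ 0.4307 -0.1626  0.0566]
556 379 [ 0.4582 -0.2641  0.0693]
385 348 [0.5102 0.0047 0.1065]
340 335 [0.5412 0.0871 0.0158]
410 280 [ 0.6209 -0.036   0.081 ]
340 265 [0.651  0.0794 0.075 ]
```

View pics/c1.png

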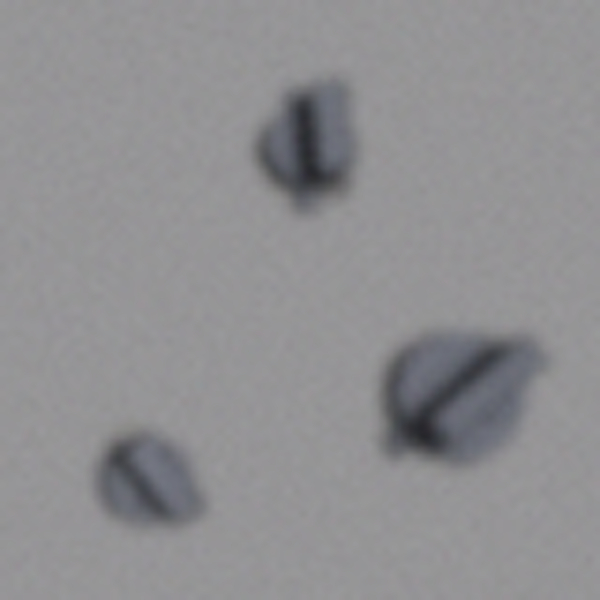

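View pics/c2.png

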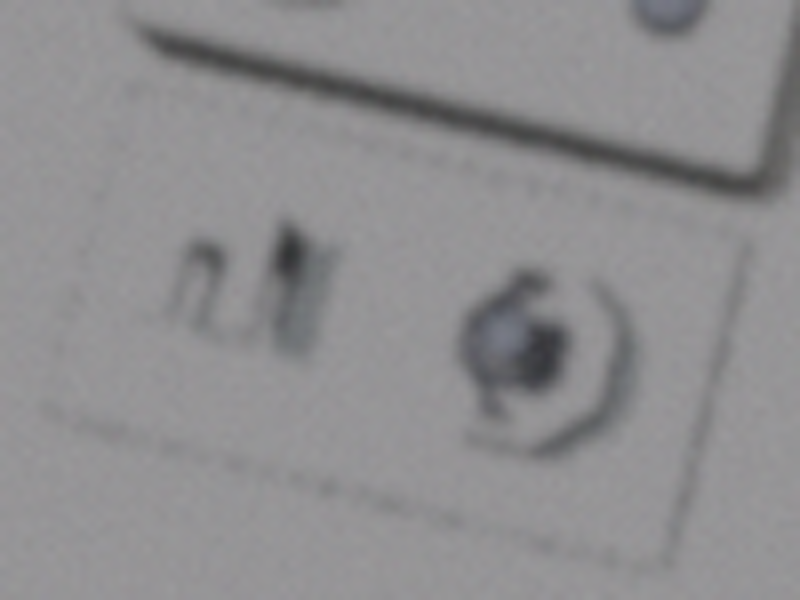

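View pics/c3.png

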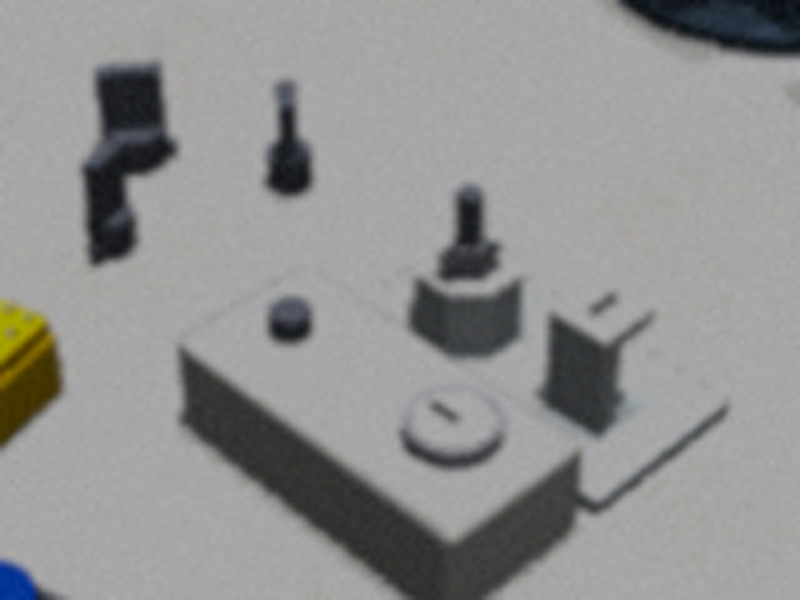

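Run:
```python
from h import *
np.set_printoptions(precision=4,suppress=True)
for n in("top","scene"):
    X=cloud(load("a",n)).reshape(-1,3);X=X[~np.isnan(X[:,0])]
    f=X[(X[:,2]<0.006)&(X[:,2]>-0.02)&(X[:,0]>.3)&(X[:,0]<.7)&(abs(X[:,1])<.35)]
    print(n,"bench z",np.median(f[:,2]),f[:,2].std())
    def sel(x0,x1,y0,y1,z0,z1): return X[(X[:,0]>x0)&(X[:,0]<x1)&(X[:,1]>y0)&(X[:,1]<y1)&(X[:,2]>z0)&(X[:,2]<z1)]
    h=sel(.54,.8,-.15,.2,.058,.072); r=cv2.minAreaRect((h[:,:2]*1000).astype(np.float32));print("housing",len(h),r,np.median(h[:,2]))
    p=sel(.40,.62,-.12,.2,.007,.017); r=cv2.minAreaRect((p[:,:2]*1000).astype(np.float32));print("plate",len(p),r,np.median(p[:,2]))
    s=sel(.44,.58,-.07,.05,.05,.066);print("socket",len(s),s.mean(0),s.min(0),s.max(0), cv2.minAreaRect((s[:,:2]*1000).astype(np.float32)))
    k=sel(.44,.58,-.07,.05,.085,.13);print("knob",len(k),k.mean(0),k.min(0),k.max(0)); t=k[k[:,2]>.100];print(t.mean(0),len(t))
    b=sel(.44,.60,.05,.2,.07,.09);print("bracket",len(b),b.mean(0),b.min(0),b.max(0), cv2.minAreaRect((b[:,:2]*1000).astype(np.float32)))
    for nm,c in(("fit",(.54,-.225)),("plain",(.43,-.163)),("wide",(.458,-.264))):
        q=sel(c[0]-.035,c[0]+.035,c[1]-.035,c[1]+.035,.058,.085);print(nm,len(q),q.mean(0),cv2.minAreaRect((q[:,:2]*1000).astype(np.float32)))
        q=sel(c[0]-.035,c[0]+.035,c[1]-.035,c[1]+.035,.022,.033);print("  body",len(q),q.mean(0),cv2.minAreaRect((q[:,:2]*1000).astype(np.float32)))
```

```text
top bench z -0.0004562204328450011 0.0019803984370836557
housing 2716 ((607.8048706054688, 32.67420959472656), (214.48538208007812, 163.9281005859375), 74.6360092163086) 0.06409894325114195
plate 2666 ((555.18359375, 46.95936584472656), (215.25306701660156, 181.5970001220703), 74.72087097167969) 0.011366284752783094
socket 413 [ 0.5257 -0.0011  0.0589] [ 0.4788 -0.0682  0.0505] [0.58   0.0434 0.0659] ((539.3742065429688, -7.857978820800781), (64.78680419921875, 134.32086181640625), 54.750030517578125)
knob 39 [0.5103 0.0117 0.1053] [0.5036 0.0047 0.0861] [0.5176 0.0195 0.112 ]
[0.5112 0.0119 0.1072] 34
bracket 218 [0.5386 0.1078 0.079 ] [0.514  0.0846 0.0703] [0.5606 0.132  0.0842] ((537.4842529296875, 108.69559478759766), (40.39430236816406, 39.882843017578125), 74.57600402832031)
fit 70 [ 0.5458 -0.2277  0.0716] ((546.338623046875, -228.2981719970703), (29.743709564208984, 12.436446189880371), 3.2148118019104004)
  body 38 [ 0.5444 -0.2208  0.0271] ((542.6648559570312, -226.69020080566406), (29.969331741333008, 21.84400749206543), 63.32539367675781)
plain 61 [ 0.4329 -0.1671  0.073
[... 1440 characters left out ...]
970581)
  body 40 [ 0.5533 -0.2218  0.0281] ((551.498291015625, -222.75820922851562), (21.385570526123047, 29.856544494628906), 53.074527740478516)
plain 29 [ 0.4377 -0.1623  0.0712] ((432.4173889160156, -164.27188110351562), (29.634449005126953, 10.090795516967773), 31.580778121948242)
  body 35 [ 0.438  -0.1643  0.0281] ((434.7772216796875, -166.1817169189453), (26.79994773864746, 30.09341049194336), 64.79560852050781)
wide 81 [ 0.4616 -0.2722  0.0694] ((460.8312072753906, -273.270751953125), (16.866506576538086, 44.028724670410156), 38.1689338684082)
  body 54 [ 0.4676 -0.2662  0.0285] ((468.45782470703125, -267.8585510253906), (22.083221435546875, 40.216182708740234), 24.436729431152344)
```

Run:
```python
from h import *
np.set_printoptions(precision=4,suppress=True)
for n in("top","scene"):
    z=load("a",n);E=z['extrinsics'];print(n,"cam pos",-E[:3,:3].T@E[:3,3])
    X=cloud(z).reshape(-1,3);X=X[~np.isnan(X[:,0])]
    th=np.radians(-15.2);c0=np.array([.5117,.012])
    R=np.array([[np.cos(th),-np.sin(th)],[np.sin(th),np.cos(th)]])
    U=np.c_[(X[:,:2]-c0)@R,X[:,2]]
    def sel(x0,x1,y0,y1,z0,z1): return U[(U[:,0]>x0)&(U[:,0]<x1)&(U[:,1]>y0)&(U[:,1]<y1)&(U[:,2]>z0)&(U[:,2]<z1)]
    h=sel(.05,.2,-.15,.25,.060,.070);r=cv2.minAreaRect((h[:,:2]*1000).astype(np.float32));print("housing",len(h),r)
    s=sel(-.045,.045,-.045,.045,.054,.064);print("socket",len(s),s.mean(0),np.percentile(s,[0,2,98,100],axis=0)[:,:2],cv2.minAreaRect((s[:,:2]*1000).astype(np.float32)),cv2.minEnclosingCircle((s[:,:2]*1000).astype(np.float32)))
    b=sel(-.035,.035,.06,.14,.074,.086);print("bracket",len(b),np.percentile(b,[0,2,98,100],axis=0)[:,:2],cv2.minAreaRect((b[:,:2]*1000).astype(np.float32)))
    k=sel(-.02,.02,-.02,.02,.1,.115);print("knob",np.percentile(k,[0,100],axis=0))
    k=sel(-.02,.02,-.02,.02,.106,.115);print("knobtop",len(k),np.percentile(k,[0,100],axis=0),k.mean(0))
```

```text
top cam pos [ 0.4246 -0.047   1.066 ]
housing 2596 ((119.13058471679688, 44.93785095214844), (214.22714233398438, 99.8176040649414), 89.88040161132812)
socket 312 [-0.0004 -0.0002  0.0582] [[-0.0313 -0.031 ]
 [-0.03   -0.0297]
 [ 0.0295  0.0293]
 [ 0.0305  0.0307]] ((-0.4514751434326172, 0.0613250732421875), (61.83855056762695, 61.478187561035156), 45.12744140625) ((-0.46797987818717957, -0.5787226557731628), 32.85891342163086)
bracket 213 [[-0.0205  0.0799]
 [-0.0197  0.0803]
 [ 0.019   0.1194]
 [ 0.0195  0.1202]] ((-0.4703502655029297, 100.07315826416016), (40.394287109375, 39.88284683227539), 89.77606201171875)
knob [[-0.0072 -0.0076  0.1008]
 [ 0.0064  0.0073  0.112 ]]
knobtop 26 [[-0.0066 -0.0074  0.1061]
 [ 0.0054  0.0073  0.112 ]] [-0.0006 -0.0006  0.1081]
scene cam pos [1.2479 0.4075 0.7092]
housing 1739 ((122.58602905273438, 45.721336364746094), (216.43287658691406, 101.39459991455078), 89.86942291259766)
socket 175 [0.0064 0.0046 0.059 ] [[-0.0307 -0.0314]
 [-0.0275 -0.0292]
 [ 0.0319  0.0299]
 [ 0.0332  0.031 ]] ((2.619295120239258, 0.9953422546386719), (61.874908447265625, 58.471744537353516), 43.43342208862305) ((2.5079729557037354, -0.16276784241199493), 33.28572463989258)
bracket 164 [[-0.0202  0.0792]
 [-0.0176  0.08  ]
 [ 0.0219  0.1203]
 [ 0.0225  0.1213]] ((1.1153430938720703, 100.23489379882812), (42.11082077026367, 42.662559509277344), 89.90663146972656)
knob [[-0.0063 -0.0068  0.1001]
 [ 0.0087  0.0085  0.112 ]]
knobtop 16 [[-0.0063 -0.0068  0.1062]
 [ 0.0086  0.0081  0.112 ]] [0.0026 0.0012 0.1093]
```

Request:
step_arm([
  [0,0,1,24,-38,0,60],
  [0,0,1,24,-38,0,60],
  [0,0,1,24,-38,0,50],
  [0,0,1,24,-38,0,40],
  [0,0,1,24,-38,0,40],
  [0,0,1,24,-38,0,40],
  [0,0,0,24,-38,0,40],
  [0,0,0,24,-38,0,40],
  [0,0,0,24,-38,0,40],
  [0,0,0,24,-38,0,40],
], force=40)

```text
time: 1.1
ee_pos: [0.4398, 0.1308, 0.2312]
tool_rot: [0.133, 0.991, -0.0, -0.0]
ft_force: [0.8, 0.4, 0.3]
gripper_width: 0.04
```

Request:
step_arm([
  [0,0,0,24,-38,0,40],
  [0,0,0,24,-38,-20,40],
  [0,0,0,24,-38,-30,40],
  [0,0,0,0,-4,-20,40],
  [0,0,0,0,0,0,40],
])

```text
time: 1.6
ee_pos: [0.5081, 0.0165, 0.1609]
tool_rot: [0.134, 0.991, -0.0, -0.003]
ft_force: [0.9, 0.1, -0.3]
gripper_width: 0.0403
```

```bash
cat >> h.py <<'E'
def st():
    s=bot.read_state();from scipy.spatial.transform import Rotation as Ro
    M=Ro.from_quat(s['tool_rot']).as_matrix();y=M[:,1];z=M[:,2]
    print("t",round(s['time'],2),"tcp",(s['ee_pos']*1000).round(1),"jaw",round(np.degrees(np.arctan2(y[1],y[0])),2),"z",z.round(3),"F",s['ft_force'].round(2),"M",s['moment'].round(2),"w",round(s['gripper_width']*1000,1),"q",s['qpos'].round(2))
E
python3 - <<'E'
from h import *
st();grab("b")
z=load("b","top")
cv2.imwrite("pics/b1.png",cv2.resize(z['im'][150:270,180:340][:,:,::-1],(800,600),interpolation=cv2.INTER_CUBIC))
z=load("b","scene")
cv2.imwrite("pics/b2.png",cv2.resize(z['im'][140:260,190:350][:,:,::-1],(800,600),interpolation=cv2.INTER_CUBIC))
E
```

```text
t 1.6 tcp [508.1  16.5 160.9] jaw 74.63 z [-0.005  0.    -1.   ] F [ 0.88  0.06 -0.31] M [0.03 0.05 0.  ] w 40.3 q [-0.06  0.37  1.82  0.    0.96 -1.36]
```

View pics/b1.png

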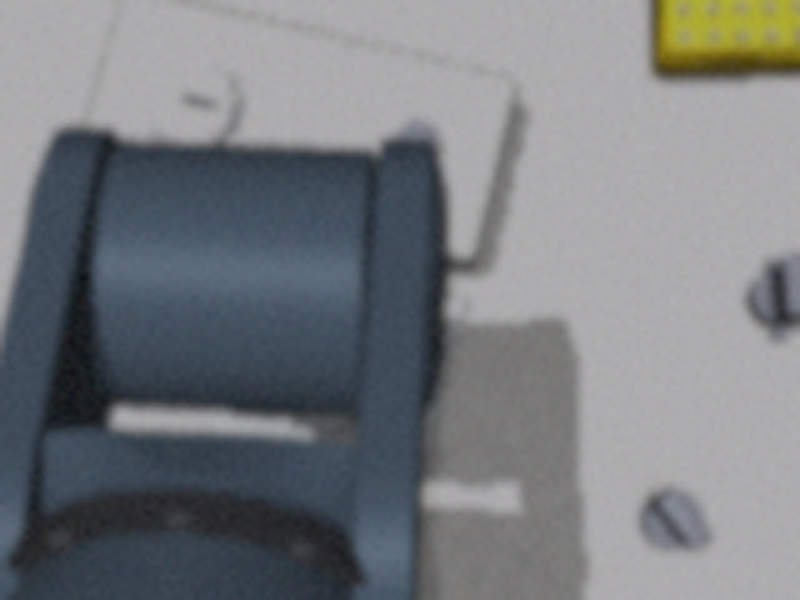

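View pics/b2.png

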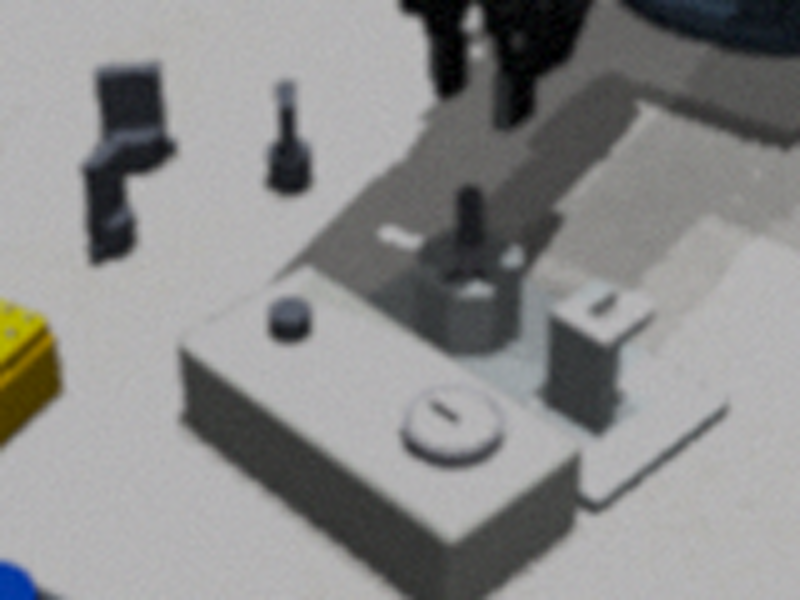

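Run:
```python
from h import *
np.set_printoptions(precision=4,suppress=True)
st()
X=cloud(load("b","scene"))
p=X[135:170,270:310].reshape(-1,3)
p=p[(p[:,2]>.14)&(p[:,2]<.20)&(abs(p[:,0]-.51)<.06)&(abs(p[:,1])<.08)]
th=np.radians(-15.3);R=np.array([[np.cos(th),-np.sin(th)],[np.sin(th),np.cos(th)]])
u=(p[:,:2]-np.array([.511,.0144]))@R
q=np.c_[u,p[:,2]]
for s in(1,-1):
    m=q[np.sign(q[:,1])==s];print(s,len(m),m.min(0),m.max(0),np.median(m,0))
    w=m[m[:,2]<.172];print(len(w),w.min(0),w.max(0),np.median(w,0))
```

```text
t 1.7 tcp [509.3  17.8 163.8] jaw 74.75 z [-0.001  0.    -1.   ] F [0.1  0.01 1.2 ] M [-0.02 -0.04 -0.01] w 40.3 q [-0.06  0.36  1.82  0.    0.96 -1.36]
1 84 [-0.0096  0.0184  0.1644] [0.0102 0.0344 0.1995] [0.0044 0.0272 0.1831]
12 [-0.0082  0.0216  0.1644] [0.0102 0.0316 0.1718] [0.004  0.0263 0.1687]
-1 86 [-0.0124 -0.0347  0.1631] [ 0.0096 -0.018   0.2   ] [ 0.0033 -0.0215  0.1836]
14 [-0.0124 -0.027   0.1631] [ 0.0093 -0.02    0.1703] [-0.0006 -0.0212  0.1682]
```

Request:
step_arm([
  [0,0,0,0,0,0,40],
  [0,0,0,0,0,0,40],
])

```text
time: 1.9
ee_pos: [0.5098, 0.0182, 0.1647]
tool_rot: [0.132, 0.991, 0.0, 0.001]
ft_force: [-0.1, -0.2, 0.4]
gripper_width: 0.0401
```

```bash
cat > fm.py <<'E'
from h import *
np.set_printoptions(precision=4,suppress=True)
import sys
st();im,d=bot.camera("scene");cal=bot.get_calibration("scene");st()
z=dict(cal);z['im']=im;z['d']=d;z={k:np.array(v) for k,v in z.items()}
X=cloud(z)
s=bot.read_state();c=s['ee_pos']
p=X.reshape(-1,3)
th=np.radians(-15.3);R=np.array([[np.cos(th),-np.sin(th)],[np.sin(th),np.cos(th)]])
u=(p[:,:2]-c[:2])@R;q=np.c_[u,p[:,2]-c[2]]
q=q[(abs(q[:,0])<.03)&(abs(q[:,1])<.06)&(q[:,2]>-.015)&(q[:,2]<.035)]
for s in(1,-1):
    m=q[np.sign(q[:,1])==s];print(s,len(m),np.percentile(m,[0,5,50,95,100],axis=0))
k=np.c_[(p[:,:2]-np.array([.5117,.012]))@R,p[:,2]]
k=k[(abs(k[:,0])<.02)&(abs(k[:,1])<.02)&(k[:,2]>.08)&(k[:,2]<.116)];print("knob",k.min(0),k.max(0))
E
python3 fm.py
```

```text
t 1.9 tcp [509.8  18.2 164.7] jaw 74.82 z [ 0.002 -0.    -1.   ] F [-0.11 -0.22  0.37] M [ 0.01 -0.01 -0.02] w 40.1 q [-0.06  0.36  1.82  0.    0.96 -1.36]
t 1.95 tcp [509.7  18.1 164.6] jaw 74.81 z [ 0.002 -0.    -1.   ] F [-0.41 -0.07  0.42] M [-0.01 -0.09  0.04] w 39.9 q [-0.06  0.36  1.82  0.    0.96 -1.36]
1 69 [[-0.0065  0.02    0.0037]
 [-0.0036  0.0208  0.0068]
 [ 0.0076  0.0274  0.0206]
 [ 0.0127  0.0326  0.0332]
 [ 0.0131  0.0336  0.0347]]
-1 81 [[-0.012  -0.036   0.0025]
 [-0.0096 -0.0283  0.0047]
 [ 0.0057 -0.0224  0.0194]
 [ 0.0126 -0.0204  0.0333]
 [ 0.014  -0.019   0.0348]]
knob [-0.0036 -0.0057  0.0806] [0.0106 0.0086 0.112 ]
```

Request:
step_arm([
  [0,0,0,1.2,-3,-10,40],
  [0,0,0,1.1,-2.7,-20,40],
  [0,0,0,0,0,-25,40],
  [0,0,0,0,0,-20,40],
  [0,0,0,0,0,-10,40],
  [0,0,0,0,0,-3,40],
  [0,0,0,0,0,0,40],
  [0,0,0,0,0,0,40],
])

```text
time: 2.75
ee_pos: [0.5123, 0.0117, 0.0763]
tool_rot: [0.133, 0.991, 0.0, 0.001]
ft_force: [-1.4, -0.2, 0.5]
gripper_width: 0.0399
```

```bash
python3 fm.py
```

```text
t 2.75 tcp [512.3  11.7  76.3] jaw 74.76 z [ 0.001 -0.    -1.   ] F [-1.37 -0.24  0.53] M [0.01 0.01 0.03] w 39.9 q [-0.07  0.51  1.87 -0.    0.76 -1.37]
t 2.8 tcp [512.3  11.7  76.3] jaw 74.76 z [ 0.001 -0.    -1.   ] F [-0.21  1.12  0.45] M [0.   0.04 0.02] w 40.0 q [-0.07  0.51  1.87 -0.    0.76 -1.37]
1 125 [[-0.0218  0.     -0.0149]
 [-0.0055  0.0013 -0.0145]
 [ 0.0065  0.0199  0.0169]
 [ 0.013   0.0315  0.0332]
 [ 0.0255  0.0327  0.0349]]
-1 99 [[-0.0115 -0.0355 -0.0149]
 [-0.0094 -0.0326 -0.0146]
 [ 0.0066 -0.0223  0.017 ]
 [ 0.0182 -0.0012  0.0329]
 [ 0.0255 -0.0001  0.0349]]
knob [-0.005  -0.006   0.0803] [0.0134 0.0195 0.1117]
```

Well aligned. Close gently on the knob.

Request:
step_arm([
  [0,0,0,0,0,0,20],
  [0,0,0,0,0,0,12],
  [0,0,0,0,0,0,8],
  [0,0,0,0,0,0,8],
  [0,0,0,0,0,0,8],
], force=30)

```text
time: 3.3
ee_pos: [0.5121, 0.0117, 0.076]
tool_rot: [0.133, 0.991, -0.0, 0.0]
ft_force: [-0.3, -0.7, 5.5]
gripper_width: 0.0152
```

```bash
python3 -c "
from h import *
st()"
```

```text
t 3.3 tcp [512.1  11.7  76. ] jaw 74.76 z [ 0.001 -0.    -1.   ] F [-0.26 -0.68  5.53] M [-0.18  0.13  0.02] w 15.2 q [-0.07  0.51  1.87 -0.    0.76 -1.37]
```

Request:
step_arm([
  [0,0,0,0,0,8,8],
  [0,0,0,0,0,12,8],
  [0,0,0,0,0,15,8],
  [0,0,0,0,0,15,8],
  [0,0,0,0,0,15,8],
  [0,0,0,0,0,10,8],
  [0,0,0,0,0,5,8],
  [0,0,0,0,0,0,8],
  [0,0,0,0,0,0,8],
])

```text
time: 4.2
ee_pos: [0.5115, 0.0118, 0.1552]
tool_rot: [0.133, 0.991, -0.0, -0.0]
ft_force: [-0.7, 0.4, -0.6]
gripper_width: 0.0149
```

```bash
python3 -c "
from h import *
st()"
```

```text
t 4.2 tcp [511.5  11.8 155.2] jaw 74.75 z [-0.001  0.    -1.   ] F [-0.73  0.45 -0.6 ] M [-0.01  0.   -0.02] w 14.9 q [-0.07  0.38  1.82 -0.    0.94 -1.37]
```

Request:
step_arm([
  [0,0,0,2.5,9.8,0,8],
  [0,0,0,5,19,0,8],
  [0,0,0,6,23,0,8],
  [0,0,0,6,23,0,8],
  [0,0,0,4,15,0,8],
  [0,0,0,1.9,7,0,8],
  [0,0,0,0,0,0,8],
  [0,0,0,0,0,0,8],
  [0,0,0,0,0,0,8],
])

```text
time: 5.1
ee_pos: [0.537, 0.1079, 0.1555]
tool_rot: [0.133, 0.991, -0.0, -0.0]
ft_force: [0.3, -0.2, -1.0]
gripper_width: 0.0156
```

Run:
```python
from h import *
st()
im,d=bot.camera("scene")
cv2.imwrite("pics/p1.png",cv2.resize(im[140:260,190:350][:,:,::-1],(800,600),interpolation=cv2.INTER_CUBIC))
```

```text
t 5.1 tcp [537.  107.9 155.5] jaw 74.71 z [-0. -0. -1.] F [ 0.35 -0.2  -1.04] M [0.04 0.   0.01] w 15.6 q [ 0.11  0.44  1.73 -0.    0.97 -1.19]
```

View pics/p1.png

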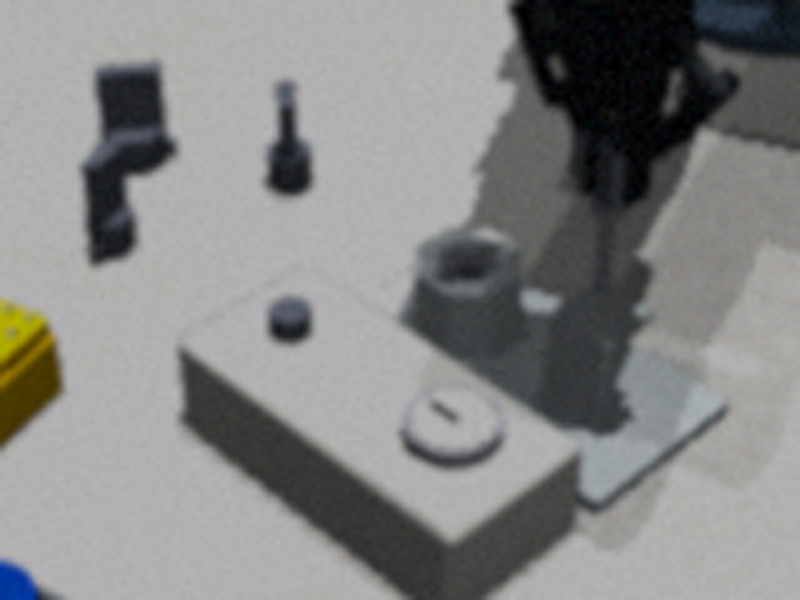

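Request:
step_arm([
  [0,0,0,0,0.6,-5,8],
  [0,0,0,0,0,-6,8],
  [0,0,0,0,0,-6,8],
  [0,0,0,0,0,-4,8],
  [0,0,0,0,0,0,8],
  [0,0,0,0,0,0,8],
])

```text
time: 5.75
ee_pos: [0.5372, 0.1092, 0.1345]
tool_rot: [0.133, 0.991, -0.0, -0.0]
ft_force: [0.5, -0.6, 0.4]
gripper_width: 0.0151
```

Run:
```python
from h import *
st()
```

```text
t 5.75 tcp [537.2 109.2 134.5] jaw 74.76 z [-0. -0. -1.] F [ 0.52 -0.6   0.39] M [ 0.01 -0.01 -0.06] w 15.1 q [ 0.12  0.47  1.74 -0.    0.93 -1.19]
```

Request:
step_arm([
  [0,0,0,0,-0.4,-10,8],
  [0,0,0,0,0,-12,8],
  [0,0,0,0,0,-12,8],
  [0,0,0,0,0,-8,8],
  [0,0,0,0,0,-2,8],
  [0,0,0,0,0,0,8],
  [0,0,0,0,0,0,8],
])

```text
time: 6.45
ee_pos: [0.5374, 0.1088, 0.0908]
tool_rot: [0.133, 0.991, 0.0, 0.0]
ft_force: [0.2, -0.6, -1.1]
gripper_width: 0.0152
```

Run:
```python
from h import *
st()
im,d=bot.camera("scene")
cv2.imwrite("pics/p2.png",cv2.resize(im[140:260,190:350][:,:,::-1],(800,600),interpolation=cv2.INTER_CUBIC))
```

```text
t 6.45 tcp [537.4 108.8  90.8] jaw 74.75 z [ 0.001  0.    -1.   ] F [ 0.16 -0.56 -1.11] M [ 0.   -0.04 -0.01] w 15.2 q [ 0.11  0.53  1.77  0.    0.84 -1.19]
```

View pics/p2.png

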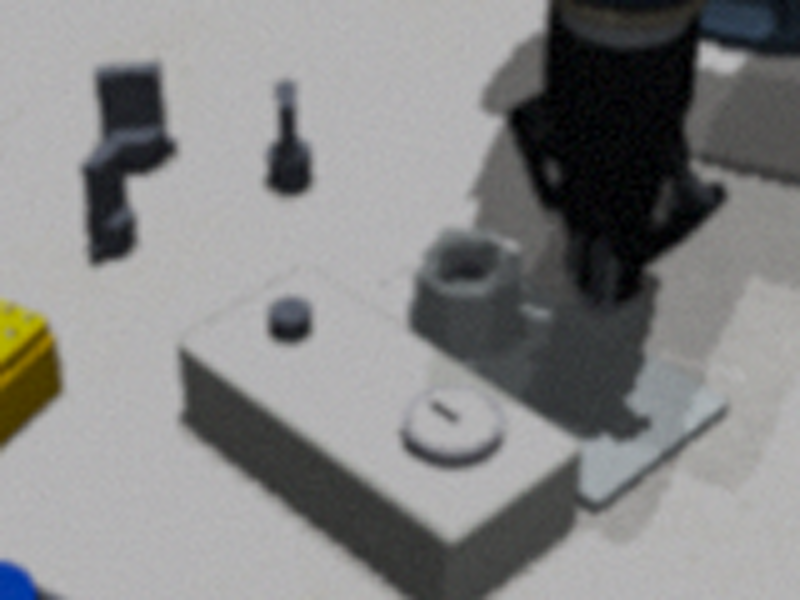

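Request:
step_arm([
  [0,0,0,0,0,-1.5,8],
  [0,0,0,0,0,-1,8],
  [0,0,0,0,0,-0.5,8],
  [0,0,0,0,0,0,8],
  [0,0,0,0,0,0,8],
])

```text
time: 7.0
ee_pos: [0.5374, 0.1088, 0.0881]
tool_rot: [0.133, 0.991, 0.0, 0.0]
ft_force: [-1.9, 0.5, 5.2]
gripper_width: 0.0151
```

Run:
```python
from h import *
st()
```

```text
t 7.0 tcp [537.4 108.8  88.1] jaw 74.76 z [ 0.001  0.    -1.   ] F [-1.93  0.52  5.2 ] M [-0.11  0.34 -0.01] w 15.1 q [ 0.11  0.54  1.77 -0.    0.83 -1.19]
```

Collar is seated (contact 5 N). Release.

Request:
step_arm([
  [0,0,0,0,0,0,22],
  [0,0,0,0,0,0,32],
  [0,0,0,0,0,0,40],
  [0,0,0,0,0,0,40],
  [0,0,0,0,0,5,40],
  [0,0,0,0,0,15,40],
  [0,0,0,0,0,25,40],
  [0,0,0,0,0,30,40],
  [0,0,0,0,0,25,40],
  [0,0,0,0,0,0,40],
])

```text
time: 8.0
ee_pos: [0.5387, 0.109, 0.1911]
tool_rot: [0.133, 0.991, 0.001, 0.003]
ft_force: [0.5, 0.4, -1.1]
gripper_width: 0.04
```

Run:
```python
from h import *
st()
im,d=bot.camera("scene")
cv2.imwrite("pics/p3.png",cv2.resize(im[140:260,190:350][:,:,::-1],(800,600),interpolation=cv2.INTER_CUBIC))
```

```text
t 8.0 tcp [538.7 109.  191.1] jaw 74.76 z [ 0.006  0.001 -1.   ] F [ 0.5   0.35 -1.12] M [-0.05 -0.03  0.02] w 40.0 q [ 0.11  0.39  1.7  -0.    1.04 -1.19]
```

View pics/p3.png

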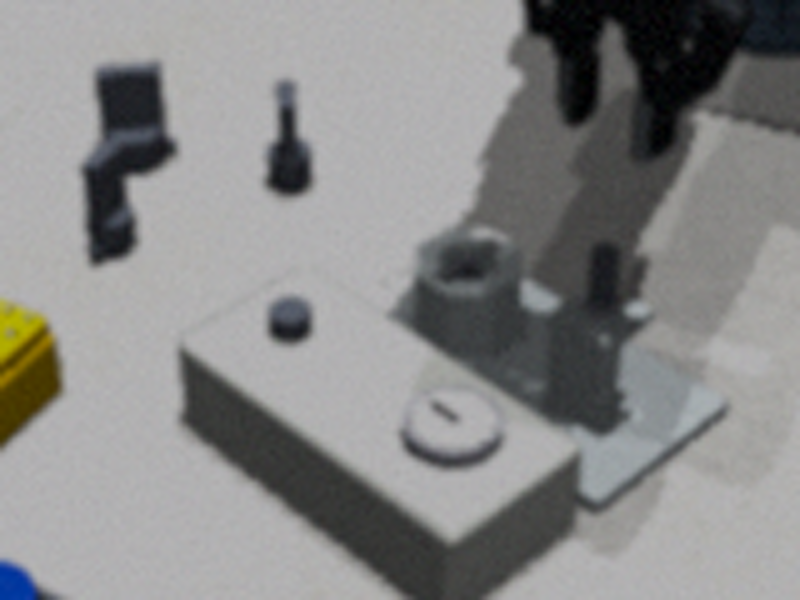

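Request:
step_arm([
  [0,0,2,0.8,-20,0,50],
  [0,0,2,1,-40,0,50],
  [0,0,2,1,-45,0,50],
  [0,0,2,1,-45,0,50],
  [0,0,2,1,-45,0,50],
  [0,0,2,1,-45,0,50],
  [0,0,2,1,-45,-10,50],
  [0,0,2,1,-35,-20,50],
  [0,0,2.1,0.5,-15.5,-20,50],
  [0,0,0,0,0,0,50],
])

```text
time: 9.05
ee_pos: [0.5435, -0.2279, 0.1339]
tool_rot: [-0.024, 1.0, 0.001, -0.003]
ft_force: [-0.3, 0.8, 0.3]
gripper_width: 0.0499
```

Request:
step_arm([
  [0,0,0,0,0,0,50],
  [0,0,0,0,0,0,50],
])

```text
time: 9.25
ee_pos: [0.5458, -0.2259, 0.1381]
tool_rot: [-0.025, 1.0, -0.0, 0.0]
ft_force: [0.4, 0.9, 0.2]
gripper_width: 0.0501
```

```bash
cat > fm2.py <<'E'
from h import *
np.set_printoptions(precision=1,suppress=True)
st();im,d=bot.camera("scene");z={k:np.array(v) for k,v in bot.get_calibration("scene").items()};z['d']=d
cv2.imwrite("pics/f1.png",cv2.resize(im[100:220,170:330][:,:,::-1],(800,600),interpolation=cv2.INTER_CUBIC))
p=cloud(z).reshape(-1,3);c=bot.read_state()['ee_pos']
q=(p-c)*1000
q=q[(abs(q[:,0])<30)&(abs(q[:,1])<60)&(q[:,2]>-10)&(q[:,2]<35)]
for s in(1,-1):
    m=q[np.sign(q[:,1])==s];print(s,len(m),np.percentile(m,[0,5,50,95,100],axis=0))
f=p[(abs(p[:,0]-.548)<.035)&(abs(p[:,1]+.226)<.035)&(p[:,2]>.058)&(p[:,2]<.085)]*1000
print("fit",len(f),np.percentile(f,[0,5,50,95,100],axis=0),cv2.minAreaRect(f[:,:2].astype(np.float32)))
E
python3 fm2.py
```

```text
t 9.25 tcp [ 545.8 -225.9  138.1] jaw 92.87 z [ 0. -0. -1.] F [0.4 0.9 0.2] M [ 0. -0.  0.] w 50.1 q [-0.5  0.5  1.6  0.   1.  -2.1]
1 54 [[-9.4 23.5  5.4]
 [-7.2 25.5  9.7]
 [ 4.6 33.8 20.9]
 [10.  39.  33.2]
 [10.8 39.6 34.4]]
-1 64 [[ -9.  -38.2   3.1]
 [ -6.4 -35.9   6.1]
 [  7.8 -25.6  19. ]
 [ 14.6 -23.   31.5]
 [ 15.5 -22.1  34. ]]
fit 57 [[ 533.8 -232.    58.7]
 [ 535.1 -230.2   59. ]
 [ 551.6 -222.8   70.6]
 [ 563.1 -220.    76.7]
 [ 564.9 -219.7   76.9]] ((549.392822265625, -225.14364624023438), (31.225332260131836, 12.033693313598633), 3.703807830810547)
```

View pics/f1.png

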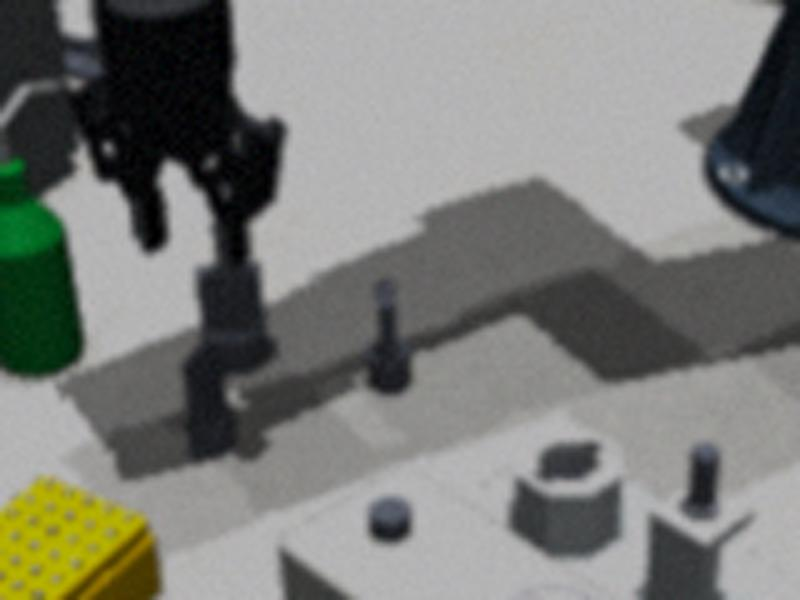

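Request:
step_arm([
  [0,0,0,0.8,0.2,-12,50],
  [0,0,0,0.8,0,-20,50],
  [0,0,0,0,0,-25,50],
  [0,0,0,0,0,-22,50],
  [0,0,0,0,0,-15,50],
  [0,0,0,0,0,-8,50],
  [0,0,0,0,0,-3,50],
  [0,0,0,0,0,0,50],
  [0,0,0,0,0,0,50],
])

```text
time: 10.2
ee_pos: [0.5476, -0.2267, 0.0333]
tool_rot: [-0.025, 1.0, -0.0, 0.001]
ft_force: [0.6, -0.7, -0.4]
gripper_width: 0.0501
```

```bash
python3 fm2.py
```

```text
t 10.2 tcp [ 547.6 -226.7   33.3] jaw 92.86 z [ 0. -0. -1.] F [ 0.6 -0.7 -0.4] M [ 0. -0.  0.] w 50.1 q [-0.5  0.7  1.7 -0.   0.8 -2.1]
1 139 [[-16.6   0.5  -9.5]
 [-12.1   2.4  -5.8]
 [  3.6   6.   15.9]
 [ 14.4  37.8  32.7]
 [ 16.2  40.8  35. ]]
-1 73 [[-10.  -39.7  -8.6]
 [ -7.2 -35.6  -3.6]
 [  8.8 -25.   20. ]
 [ 14.7  -0.8  34.4]
 [ 16.5  -0.   34.8]]
fit 117 [[ 533.5 -258.5   58.6]
 [ 536.6 -255.6   59.8]
 [ 552.5 -225.4   70.6]
 [ 561.6 -194.3   81.8]
 [ 563.2 -191.3   85. ]] ((548.3438110351562, -224.4730682373047), (66.51506042480469, 29.767986297607422), 86.21746063232422)
```

View pics/f1.png

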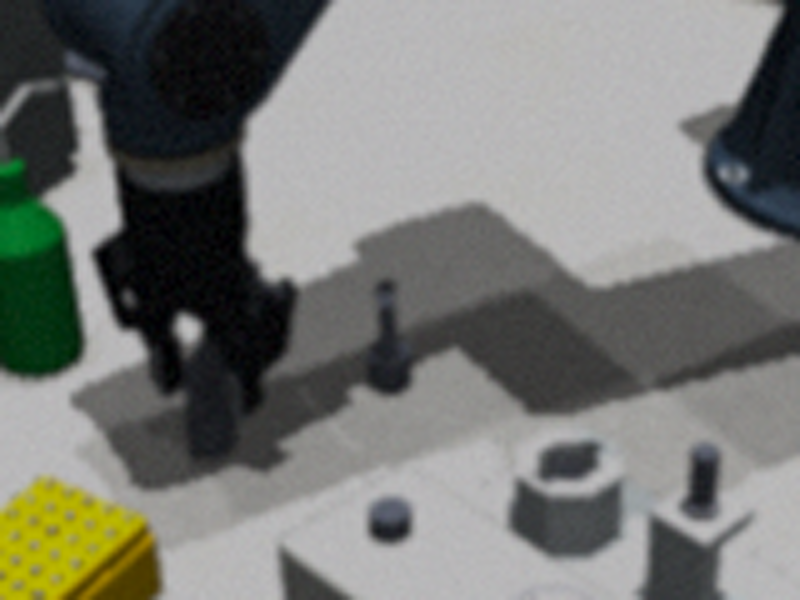

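Request:
step_arm([
  [0,0,0,0,0,0,30],
  [0,0,0,0,0,0,20],
  [0,0,0,0,0,0,12],
  [0,0,0,0,0,0,6],
  [0,0,0,0,0,0,4],
  [0,0,0,0,0,0,4],
  [0,0,0,0,0,0,4],
], force=80)

```text
time: 10.95
ee_pos: [0.5473, -0.2267, 0.0329]
tool_rot: [-0.025, 1.0, -0.0, 0.0]
ft_force: [-0.5, -0.2, 6.3]
gripper_width: 0.0111
```

Run:
```python
from h import *
st()
```

```text
t 10.95 tcp [ 547.3 -226.7   32.9] jaw 92.86 z [ 0.001 -0.    -1.   ] F [-0.47 -0.2   6.27] M [-0.01  0.16  0.02] w 11.1 q [-0.47  0.69  1.67 -0.    0.79 -2.09]
```

Request:
step_arm([
  [0,0,0,0,0,8,4],
  [0,0,0,0,0,20,4],
  [0,0,0,0,0,25,4],
  [0,0,0,0,0,25,4],
  [0,0,0,0,0,12,4],
  [0,0,-2,-4,25,0,4],
  [0,0,-3,-6,40,0,4],
  [0,0,-3,-6,42,0,4],
  [0,0,-3,-6,42,0,4],
  [0,0,-3,-6,42,0,4],
])

```text
time: 11.95
ee_pos: [0.5183, -0.034, 0.1222]
tool_rot: [0.098, 0.995, 0.0, -0.0]
ft_force: [-0.6, 0.3, -0.8]
gripper_width: 0.0113
```

Request:
step_arm([
  [0,0,-3,-5,32,0,4],
  [0,0,-1.1,-2.3,15.7,0,4],
  [0,0,0,0,0,0,4],
  [0,0,0,0,0,0,4],
  [0,0,0,0,0,0,4],
])

```text
time: 12.45
ee_pos: [0.5118, 0.0113, 0.1224]
tool_rot: [0.133, 0.991, -0.0, -0.0]
ft_force: [-0.8, 0.7, -1.3]
gripper_width: 0.0112
```

Run:
```python
from h import *
st();grab("g")
z=load("g","scene")
cv2.imwrite("pics/g1.png",cv2.resize(z['im'][130:230,215:350][:,:,::-1],(800,592),interpolation=cv2.INTER_CUBIC))
```

```text
t 12.45 tcp [511.8  11.3 122.4] jaw 74.73 z [-0. -0. -1.] F [-0.81  0.65 -1.28] M [0.02 0.   0.04] w 11.2 q [-0.07  0.43  1.85 -0.    0.87 -1.37]
```

View pics/g1.png

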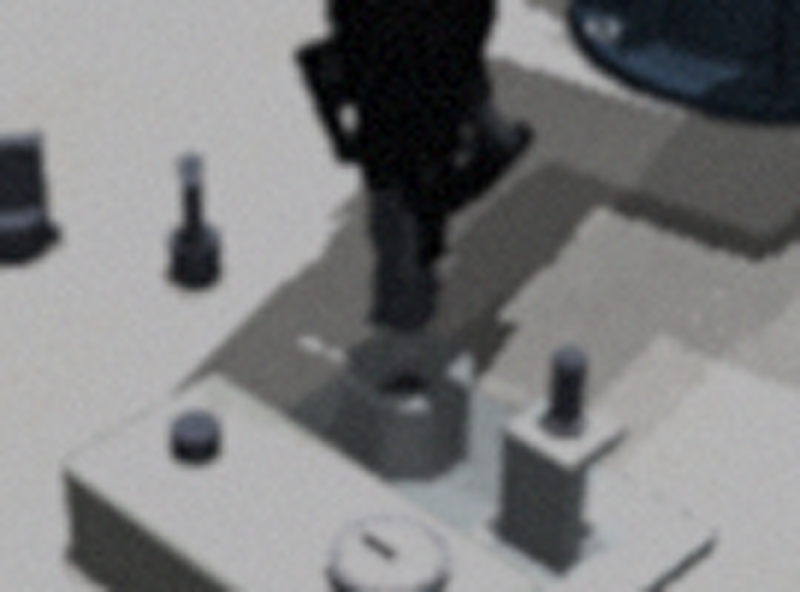

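View pics/g_top.png

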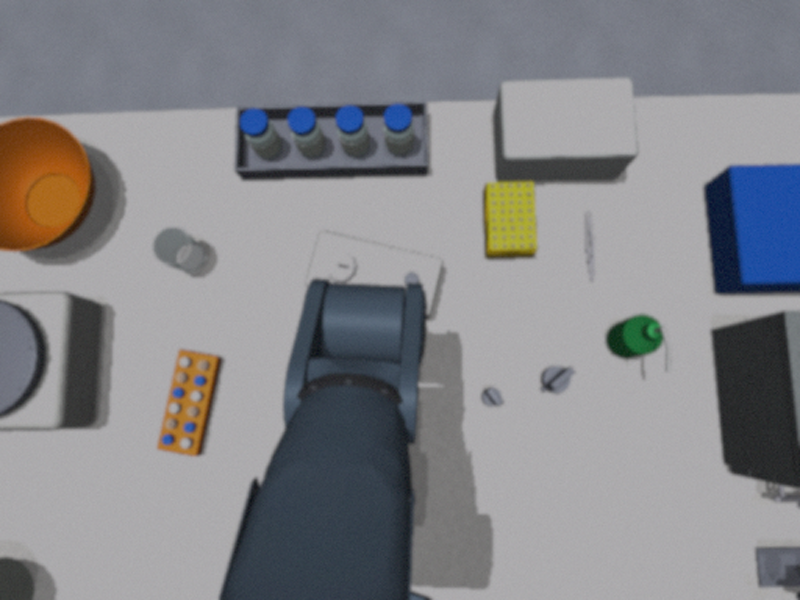

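Run:
```python
from h import *
from scipy.optimize import least_squares
np.set_printoptions(precision=2,suppress=True)
p=cloud(load("g","scene")).reshape(-1,3)
th=np.radians(-15.25);R=np.array([[np.cos(th),-np.sin(th)],[np.sin(th),np.cos(th)]])
U=np.c_[(p[:,:2]-[.5117,.012])@R,p[:,2]]*1000
f=U[(abs(U[:,0])<30)&(abs(U[:,1])<25)&(U[:,2]>101)&(U[:,2]<112)]
print(len(f),f.min(0),f.max(0))
r=least_squares(lambda c:np.hypot(f[:,0]-c[0],f[:,1]-c[1])-15.5,[0,0],loss='soft_l1');print("body",r.x,r.fun.std())
X0=cloud(load("a","scene")).reshape(-1,3)
# same fit for knob in start picture
U0=np.c_[(X0[:,:2]-[.5117,.012])@R,X0[:,2]]*1000
k=U0[(abs(U0[:,0])<15)&(abs(U0[:,1])<15)&(U0[:,2]>84)&(U0[:,2]<106)]
r=least_squares(lambda c:np.hypot(k[:,0]-c[0],k[:,1]-c[1])-8,[0,0],loss='soft_l1');print("knob",r.x,len(k))
for UU,n in((U0,"start"),(U,"now")):
    s=UU[(abs(UU[:,0])<50)&(abs(UU[:,1])<50)&(UU[:,2]>20)&(UU[:,2]<50)];print(n,"socket side",len(s),s.min(0),s.max(0))
# lugs
l=U[(abs(U[:,0])<30)&(abs(U[:,1])<25)&(U[:,2]>92)&(U[:,2]<102)];print("lug",l.min(0),l.max(0))
l=l[l[:,0]>18];print(l)
b=U[(abs(U[:,0])<30)&(abs(U[:,1])<12)&(U[:,2]>130)&(U[:,2]<165)];print("bar",np.percentile(b,[0,5,95,100],axis=0))
```

```text
41 [-18.78 -15.58 101.09] [ 23.43  14.02 111.52]
body [ 1.58 -2.65] 1.9699044104329502
knob [ 0.8  -1.54] 32
start socket side 203 [-25.22 -25.98  20.35] [34.54 32.23 49.99]
now socket side 222 [-25.33 -27.43  20.16] [33.87 32.74 49.98]
lug [-18.78 -14.62  92.82] [ 24.4   14.06 101.79]
[[ 20.31  -5.97 101.37]
 [ 23.43  -2.85 101.13]
 [ 18.69   0.36 100.35]
 [ 22.82  -3.44  97.  ]
 [ 24.4    2.08 100.75]
 [ 19.51   1.2   97.72]]
bar [[  5.07 -11.51 130.14]
 [  7.45  -6.87 132.15]
 [ 17.41  11.25 164.08]
 [ 19.65  11.73 164.82]]
```

Request:
step_arm([
  [0,0,0,-0.3,0.6,-8,4],
  [0,0,0,0,0,-12,4],
  [0,0,0,0,0,-9,4],
  [0,0,0,0,0,-4,4],
  [0,0,0,0,0,-2,4],
  [0,0,0,0,0,0,4],
  [0,0,0,0,0,0,4],
])

```text
time: 13.25
ee_pos: [0.5116, 0.0128, 0.0877]
tool_rot: [0.133, 0.991, 0.0, 0.0]
ft_force: [-0.7, -0.0, -1.3]
gripper_width: 0.011
```

Run:
```python
from h import *
st()
```

```text
t 13.25 tcp [511.6  12.8  87.7] jaw 74.76 z [ 0. -0. -1.] F [-0.75 -0.01 -1.27] M [-0.02  0.06 -0.02] w 11.0 q [-0.07  0.49  1.87 -0.    0.79 -1.37]
```

Request:
step_arm([
  [0,0,0,0,-0.5,-2,4],
  [0,0,0,0,0,-2,4],
  [0,0,0,0,0,-2,4],
  [0,0,0,0,0,0,4],
])

```text
time: 13.65
ee_pos: [0.5113, 0.0123, 0.0813]
tool_rot: [0.133, 0.991, -0.0, -0.0]
ft_force: [-0.2, -0.4, -0.9]
gripper_width: 0.011
```

Run:
```python
from h import *
st()
```

```text
t 13.65 tcp [511.3  12.3  81.3] jaw 74.75 z [-0.  0. -1.] F [-0.21 -0.37 -0.89] M [-0.03  0.04 -0.01] w 11.0 q [-0.07  0.5   1.87 -0.    0.78 -1.37]
```

Lugs are in the slots, free of contact. Raise the grip force and push down.

Request:
step_arm([
  [0,0,0,0,0,-2,4],
  [0,0,0,0,0,-2,4],
  [0,0,0,0,0,-2,4],
  [0,0,0,0,0,-2,4],
  [0,0,0,0,0,-2,4],
  [0,0,0,0,0,0,4],
], force=110)

```text
time: 14.25
ee_pos: [0.5116, 0.0122, 0.0718]
tool_rot: [0.133, 0.991, -0.0, 0.0]
ft_force: [-2.1, 0.3, 7.6]
gripper_width: 0.0105
```

Run:
```python
from h import *
st()
```

```text
t 14.25 tcp [511.6  12.2  71.8] jaw 74.76 z [ 0. -0. -1.] F [-2.06  0.3   7.59] M [0.06 0.46 0.04] w 10.5 q [-0.07  0.51  1.87 -0.    0.76 -1.37]
```

Request:
step_arm([
  [0,0,0,0,0,-1.5,4],
  [0,0,0,0,0,-1.5,4],
  [0,0,0,0,0,-1,4],
  [0,0,0,0,0,-0.5,4],
  [0,0,0,0,0,0,4],
  [0,0,0,0,0,0,4],
])

```text
time: 14.85
ee_pos: [0.5117, 0.0122, 0.0676]
tool_rot: [0.133, 0.991, 0.0, 0.0]
ft_force: [-3.1, -0.5, 10.4]
gripper_width: 0.0104
```

Run:
```python
from h import *
st()
```

```text
t 14.85 tcp [511.7  12.2  67.6] jaw 74.75 z [ 0. -0. -1.] F [-3.08 -0.46 10.43] M [ 0.06  0.69 -0.01] w 10.4 q [-0.07  0.52  1.88 -0.    0.75 -1.37]
```

Request:
step_arm([
  [0,0,0,0,0,-0.7,4],
  [0,0,0,0,0,-0.5,4],
  [0,0,0,0,0,0,4],
  [0,0,0,0,0,0,4],
])

```text
time: 15.25
ee_pos: [0.5117, 0.0122, 0.0668]
tool_rot: [0.133, 0.991, -0.0, 0.0]
ft_force: [-4.6, -0.1, 15.7]
gripper_width: 0.0107
```

Run:
```python
from h import *
st()
```

```text
t 15.25 tcp [511.7  12.2  66.8] jaw 74.76 z [ 0.001 -0.    -1.   ] F [-4.59 -0.14 15.68] M [0.05 1.05 0.  ] w 10.7 q [-0.07  0.52  1.88 -0.    0.74 -1.37]
```

Request:
step_arm([
  [0,0,-3,-0.4,0,0,4],
  [0,0,-5,0,0,0,4],
  [0,0,-6,0,0,0,4],
  [0,0,-6,0,0,0,4],
  [0,0,-6,0,0,0,4],
  [0,0,-4,0,0,0,4],
  [0,0,0,0,0,0,4],
])

```text
time: 15.95
ee_pos: [0.5123, 0.0122, 0.0669]
tool_rot: [0.386, 0.923, 0.001, 0.001]
ft_force: [-0.5, 1.0, 11.1]
gripper_width: 0.011
```

Run:
```python
from h import *
st()
```

```text
t 15.95 tcp [512.3  12.2  66.9] jaw 44.61 z [ 0.003 -0.    -1.   ] F [-0.49  0.97 11.1 ] M [ 0.01  0.09 -0.05] w 11.0 q [-0.07  0.52  1.88  0.    0.74 -0.85]
```

Turning freely, push still on. Continue.

Request:
step_arm([
  [0,0,-4,0,0,-0.3,4],
  [0,0,-6,0,0,0,4],
  [0,0,-6,0,0,0,4],
  [0,0,-6,0,0,0,4],
  [0,0,-5,0,0,0,4],
  [0,0,-3,0,0,0,4],
  [0,0,0,0,0,0,4],
])

```text
time: 16.65
ee_pos: [0.5126, 0.0121, 0.0669]
tool_rot: [0.611, 0.791, 0.001, 0.002]
ft_force: [-0.4, 0.3, 14.1]
gripper_width: 0.0105
```

Run:
```python
from h import *
st()
```

```text
t 16.65 tcp [512.6  12.1  66.9] jaw 14.65 z [ 0.004 -0.    -1.   ] F [-0.41  0.31 14.07] M [-0.1   0.12  0.01] w 10.5 q [-0.07  0.52  1.88 -0.    0.74 -0.32]
```

Request:
step_arm([
  [0,0,-4,0,0,0,4],
  [0,0,-6,0,0,0,4],
  [0,0,-6,0,0,0,4],
  [0,0,-6,0,0,0,4],
  [0,0,-5,0,0,0,4],
  [0,0,-3,0,0,0,4],
  [0,0,-1,0,0,0,4],
  [0,0,0,0,0,0,4],
])

```text
time: 17.45
ee_pos: [0.5126, 0.0121, 0.0669]
tool_rot: [0.8, 0.6, 0.001, 0.001]
ft_force: [-0.3, -1.2, 13.4]
gripper_width: 0.0108
```

Run:
```python
from h import *
st()
```

```text
t 17.45 tcp [512.6  12.1  66.9] jaw -16.28 z [ 0.004 -0.    -1.   ] F [-0.3  -1.21 13.4 ] M [-0.03  0.08  0.06] w 10.8 q [-0.07  0.52  1.88 -0.    0.74  0.22]
```

Request:
step_arm([
  [0,0,0,0,0,-0.2,4],
  [0,0,0,0,0,0,4],
  [0,0,0,0,0,0,4],
  [0,0,0,0,0,0,4],
  [0,0,0,0,0,0,4],
])

```text
time: 17.95
ee_pos: [0.5126, 0.0121, 0.0669]
tool_rot: [0.8, 0.6, 0.001, 0.001]
ft_force: [-1.1, 0.3, 16.4]
gripper_width: 0.011
```

Run:
```python
from h import *
st();grab("e");st()
np.set_printoptions(precision=1,suppress=True)
z=load("e","scene")
cv2.imwrite("pics/e1.png",cv2.resize(z['im'][130:230,215:350][:,:,::-1],(800,592),interpolation=cv2.INTER_CUBIC))
p=cloud(z).reshape(-1,3)
th=np.radians(-15.25);R=np.array([[np.cos(th),-np.sin(th)],[np.sin(th),np.cos(th)]])
U=np.c_[(p[:,:2]-[.5117,.012])@R,p[:,2]]*1000
k=U[(abs(U[:,0])<16)&(abs(U[:,1]-100)<16)&(U[:,2]>86)&(U[:,2]<125)];print("pin knob",k.min(0),k.max(0))
```

```text
t 17.95 tcp [512.6  12.1  66.9] jaw -16.24 z [ 0.004 -0.    -1.   ] F [-1.09  0.28 16.4 ] M [-0.03  0.25  0.02] w 11.0 q [-0.07  0.52  1.88 -0.    0.74  0.22]
t 18.05 tcp [512.6  12.1  66.8] jaw -16.24 z [ 0.004 -0.    -1.   ] F [-0.08 -1.52 16.44] M [-0.02  0.28 -0.01] w 11.0 q [-0.07  0.52  1.88 -0.    0.74  0.22]
pin knob [-6.4 90.5 86. ] [  9.9 109.3 122.7]
```

View pics/e1.png

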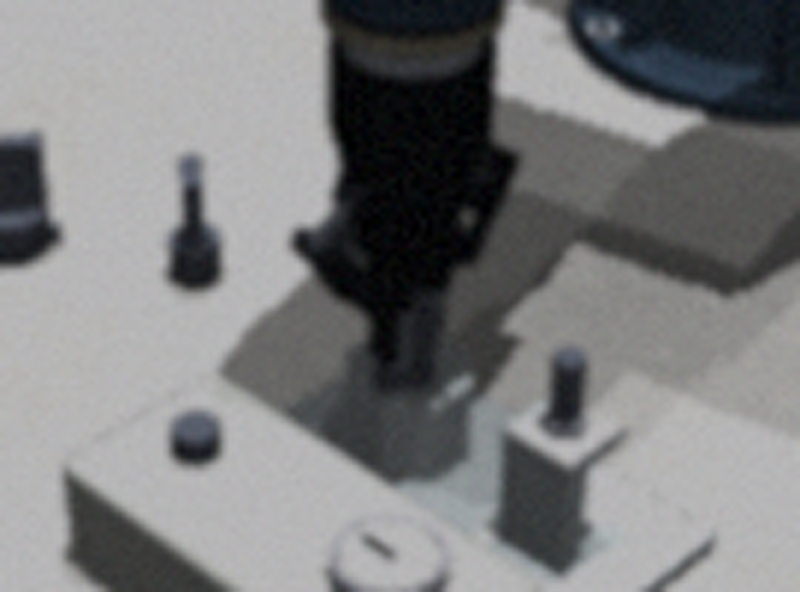

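The bar, around pixel (420,330), has turned and the fitting is seated in the port. The pin at (567,390) stands upright in the notch. The arm is pressing with 16 N, which is above the spring's 12 N, so the fitting is at the stop. Handing in.

```bash
python3 -c "
from h import *
bot.job_done();st()"
```

```text
the job is handed in; nothing more can be done
the job is handed in; nothing more can be done
```

I drew the lock pin from the port, parked it in the bracket's notch by its collar and let it go. I then lowered the narrow two-lug fitting into the port, pushed it to the stop and turned it 91° clockwise. The job was handed in at about 18 s, still gripping and pressing; it gave no verdict.

**Last checks before handing in:**
- **Height:** the tool is at 66.8 mm, and I worked out 66.9 mm for fully home.
- **Push:** about 16 N at the wrist, above the spring's 12 N, so the fitting is on the stop.
- **Turn:** the jaws are at -16.2°, and the port's quarter turn is at about -15.3°.
- **Grip:** the fingers are stopped on the bar at 11.0 mm with the force set to 110 N. I had no direct reading of the contact force between the fingers and the fitting.
- **Pin:** the last picture shows it upright in the notch. Its measured position is on the notch to within a few mm.
- **Other things:** I saw none of them moved in the last pictures, but I did not measure them again.

**Disagreements:**
- **Cameras:** the two differed by 2–4 mm in position. I averaged them and corrected against where the gripper's fingers appeared.
- **Bar width:** the gripper reads 11.0 mm on the 12 mm bar, and it also read about 1 mm low on the pin's knob.
- **Sideways force:** about 4.6 N built up while pushing home, and it went away after a small shift at the start of the turn.

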